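# Bin the chipped gel plates

### The job

Two of the four glass gel plates in the drying rack are chipped and tagged with orange tape: get rid of them in the yellow glass-waste bin. Slide the red hatch on the bin fully open, then push the chipped plates one at a time down through the sprung flap, reaching into the slot with the fingers so that the flap is held open as you let go and the plate drops in, and let the flap spring shut after each. Finally slide the hatch fully shut; leave the two sound plates standing in the rack and do not disturb the other things on the bench.

Things in the scene. Friction and masses are not known exactly. Their poses are not given: they have to be found in the camera images.
- bin: Yellow opaque waste bin fixed to the bench, 240 (its x) x 170 (y) x 210 mm high, walls 5 mm, empty. Origin: centre of its underside. Its top has a slot 110 mm (x) by 130 mm (y), centred 53 mm to the -x side of the origin; the rest of the top is closed. Yaw up to 0.3 rad either way; bin and rack may stand on either side of the bench.
- slot (a point): Centre of the bin's slot, level with the bin's top (210 mm above the bench); axes as the bin's. Plates go in upright with their 100 mm width along y. Fingers that open some 60 mm apart along the bin's x, with their tips 35 to 40 mm below the bin's top, push the flap clear of the plate, which then drops freely.
- flap (a joint): Grey flap, 4 mm thick, filling the slot just below the bin's top, under the hatch. Hinged along the slot's +x edge (54 mm from its centre); free edge at the -x side. Rad: 0 shut (level), grows as the free edge is pushed down, stop at 1.45. A light spring shuts it: 1 N at the slot's centre at first, 3 N wide open. It pinches a plate that is let go unless the fingers push it aside (see slot).
- hatch (a joint): Red sliding hatch, 118 x 138 x 4 mm, lying on the bin's top. Value in m: 0 fully shut (covers the slot), 0.105 fully open; it slides along the bin's +x and stays where it is left (about 1.5 N of friction). Starts shut or up to 25 mm open.
- hatch_grip (a point): Black upright grip bar on the hatch: 70 mm along the bin's y, 12 mm thick along its x, 36 mm high above the hatch's upper face. The point lies on its mid-plane, 12 mm below its top (240 mm above the bench), and moves with the hatch; with the hatch shut it is 48 mm to the +x side of the slot's centre. Axes as the bin's.
- rack: Drying rack fixed to the bench: white base 250 (its x) x 124 (y) x 10 mm with four grooves along y at x = -105, -35, 35, 105 mm, each 8 mm wide between blue bars whose tops are 32 mm above the bench. Origin: centre of its underside. Plates stand with lower edges 10 mm and tops 90 mm above the bench and pull straight up. Yaw up to 0.3 rad either way.
- chipped1_mid (a point): REJECT: an upper corner (+y) is broken away and orange tape is folded over the top edge near the other corner (-y); the top edge is whole from 50 mm on the -y side to 20 mm on the +y side of the centre. Glass plate 100 wide (its y) x 6 thick (its x) x 80 mm tall (its z), about 120 g, greenish, standing in a rack groove, leaning at most 5 degrees. Point: its centre, 40 mm above the lower edge.
- chipped2_mid (a point): REJECT: an upper corner (+y) is broken away and orange tape is folded over the top edge near the other corner (-y); the top edge is whole from 50 mm on the -y side to 20 mm on the +y side of the centre. Glass plate 100 wide (its y) x 6 thick (its x) x 80 mm tall (its z), about 120 g, greenish, standing in a rack groove, leaning at most 5 degrees. Point: its centre, 40 mm above the lower edge.
- sound1_mid (a point): SOUND: four whole corners, no tape; leave it. Glass plate 100 wide (its y) x 6 thick (its x) x 80 mm tall (its z), about 120 g, greenish, standing in a rack groove, leaning at most 5 degrees. Point: its centre, 40 mm above the lower edge.
- sound2_mid (a point): SOUND: four whole corners, no tape; leave it. Glass plate 100 wide (its y) x 6 thick (its x) x 80 mm tall (its z), about 120 g, greenish, standing in a rack groove, leaning at most 5 degrees. Point: its centre, 40 mm above the lower edge.
- tape: Green roll of tape lying flat, 90 mm across, 24 mm high, loose; origin centre of underside. Leave alone.
- bottle_a: Clear bottle with blue cap, 64 mm across, 95 mm high, loose; origin centre of underside. Leave alone.
- bottle_b: Amber bottle with blue cap, 56 mm across, 90 mm high, loose; origin centre of underside. Leave alone.
- tipbox_a: Blue tip box with clear lid, 122 x 82 x 90 mm high, loose, left (+y) side; origin centre of underside. Leave alone.
- tipbox_b: The same kind of tip box on the right (-y) side. Leave alone.
Things that resemble listed ones, but are neither listed nor needed, are in the scene too. Leave any blue look-alike of the part that bears chipped1_mid alone. Leave any blue look-alike of the part that bears chipped2_mid alone.

How it is judged:
By the outcome, as a careful person would: the job done as asked, in the order asked, and still so for the second after the job is handed in, with the robot touching nothing.
It also fails if it takes over 72 s, if anything falls off the work surface, if the arm or the gripper's body presses on something with over 40 N, if the wrist force passes 120 N, or if a joint passes its speed limit or range.

### The arm

A 6-joint arm with a two-finger parallel gripper is mounted at the origin on the work surface. World frame = base frame: x ahead of the robot, y to its left, z up, the work surface at z = 0. Lengths are in mm, angles in rad, forces in N, time in s.
With the tool pointing down it reaches from about 325 to 875 mm from the base axis. Payload 4.4 kg.
Tool frame: the origin (TCP) lies at the very end of the fingers, on their centre line; the grasp point (between the pads) lies ctrl.grasp_offset behind it (ctrl.grasp_offset is the distance from the TCP to the grasp point, in mm); x points along the fingers, y is the direction in which the jaws open and shut, and the axes are right-handed (so a half turn about x gives the same grasp; the last joint's range is limited). The gripper opens to 85 mm and grips with 20 to 120 N. Pads are 22 mm wide; open, the fingers measure 114 mm over their backs; the gripper's body (76 mm by 85 mm) begins 54 mm behind the grasp point. The pads swing forward as they close: fully open they stand 13 mm farther back than shut.
Start: joints at [1.073, 0.207, 1.542, -0, 1.393, -0.15], TCP at [195.987, 540.57, 231.282] pointing down, gripper open.
Joint ranges: [-2.73, 2.73], [-0.86, 2.22], [0.23, 2.46], [-1.11, 4.25], [0.08, 2.63], [-2.82, 2.82]. Speed limits (rad/s): [2.79, 2.79, 3.14, 3.14, 3.14, 3.14].

### API

Orientations are given as a 3x3 rotation matrix whose columns are the frame's x, y, z axes.
In Python, from rig import ctrl gives the robot as it stands. The module is installed in compiled form; this text tells all that it offers.
- The arm moves only by the tool carry_out, never from a script. Its arguments are lists of equal length, an entry for each row: "slide": the shift along the tool's x, y, z in units of 200 mm (1.0 is 200 mm), a list of three; "dr": the turn, a rotation vector about the tool's x, y, z in units of 2 pi rad (1.0 is 2 pi rad), a list of three; "claw": the finger opening in mm, from 0 to 85.4. A call has 1 to 12 rows; each row is the pose to reach, as a shift and turn from the pose measured when the call began, along the tool's axes at that moment, turning the shorter way round; what a row does not reach only later rows make up. A row lasts 1/8 s, in which the tool goes at most 62.5 mm and 10.7 degrees, less where a joint would pass 70% of its speed; a pose out of reach is approached as far as the arm can. A call with a number of a shift or a turn outside -1 to 1 is refused whole. A call with a gripper value outside its range is refused whole. The fingers move at their own pace and stop on an object; "grip_force" is the grip in N (left out, the last holds). Time passes only in rows, so rows that repeat a pose let the fingers close. It gives the time, the measured TCP pose, the force and the opening at its end, in the units of the state.
- ctrl.observe(): the state, without advancing time (a new reading comes with each control period).
- ctrl.read_camera(name): name is "scene" or "top"; returns a dict with "frame" (400x640x3 uint8, red, green, blue), "fx", "fy", "cx", "cy" (pixels), "k1" (the pictures are not rectified: a ray, as slopes to the right and down, at radius r is drawn at 1 + k1 r^2 times it, then the intrinsics apply), "R" (3x3) and "t" (3): a world point X has camera coordinates R X + t. Camera axes: x right, y down, z forward; pixel columns grow to the right and rows downward; lengths in mm; the calibration is good to about 2 mm. A picture is of the moment at which its call begins. There is no depth.
- ctrl.sign_off(): hands the job in, once; it reports no verdict.
The state is a dict: "t": time; "joints": joint angles; "qd": joint speeds; "joint_torque": joint torques, N m; "tcp_pos": TCP position; "tool_rot": TCP orientation; "force": force on the tool from outside, world axes, zero at the start; "moment": the same for the moment, N m; "opening": finger opening in mm.
Only numpy, scipy, OpenCV 4.12 (cv2) and the standard library are available. Lean on these libraries where they do the work, as an engineer would, in place of code of your own. Each camera call takes 0.05 s, during which the arm holds its last target. There are 200 camera calls.

## Working session

There is one attempt and no reset: what is moved stays moved. The work goes in short steps, Python scripts to look and compute and a tool call to move; the robot and the scene stay as the last step left them, time stands still between calls to the robot, and variables do not carry over. Pictures are saved under pics/ and viewed, about 8 in all and at most 12, crops included, and the job is handed in when it is done.

Besides the shell and the picture viewer there is one more tool, called after "Call:" as a command line: name --argument value ..., lists and objects as JSON in quotes. carry_out: Moves the arm, as the interface text tells. Its arguments: {"type":"object","properties":{"slide":{"type":"array","items":{"type":"array","items":{"type":"number"}}},"dr":{"type":"array","items":{"type":"array","items":{"type":"number"}}},"claw":{"type":"array","items":{"type":"number"}},"grip_force":{"type":"number"}},"required":["slide","dr","claw"]}

```bash
mkdir -p pics; python3 - <<'E'
from rig import ctrl
import cv2,numpy as np
s=ctrl.observe();print({k:np.round(v,3).tolist() for k,v in s.items()},ctrl.grasp_offset)
for n in("scene","top"):
    c=ctrl.read_camera(n);cv2.imwrite(f"pics/{n}0.png",c["frame"][:,:,::-1]);print(n,{k:np.round(v,4).tolist() for k,v in c.items() if k!="frame"})
E
```

```text
{'t': 0.0, 'joints': [1.073, 0.207, 1.543, -0.0, 1.394, -0.151], 'qd': [0.0, -0.001, -0.0, 0.002, -0.001, 0.0], 'joint_torque': [-0.002, -38.304, -29.159, -0.0, 0.011, 0.0], 'tcp_pos': [195.601, 539.865, 230.092], 'tool_rot': [[-0.001, 0.341, 0.94], [-0.002, 0.94, -0.341], [-1.0, -0.002, -0.0]], 'force': [-0.292, 0.169, -0.06], 'moment': [-0.04, -0.059, 0.032], 'opening': 85.185} 18.700000000000003
scene {'fx': 484.0457, 'fy': 484.0457, 'cx': 318.2287, 'cy': 198.0021, 'k1': 0.0106, 'R': [[-0.414, 0.9102, 0.0138], [0.676, 0.3175, -0.665], [-0.6096, -0.266, -0.7467]], 't': [243.8731, -267.0688, 1747.7777]}
top {'fx': 406.5663, 'fy': 406.5663, 'cx': 318.1261, 'cy': 204.499, 'k1': -0.0684, 'R': [[0.0189, -0.9998, 0.0039], [-0.992, -0.0192, -0.1249], [0.1249, -0.0015, -0.9922]], 't': [4.945, 562.4598, 1434.5961]}
```

View pics/scene0.png

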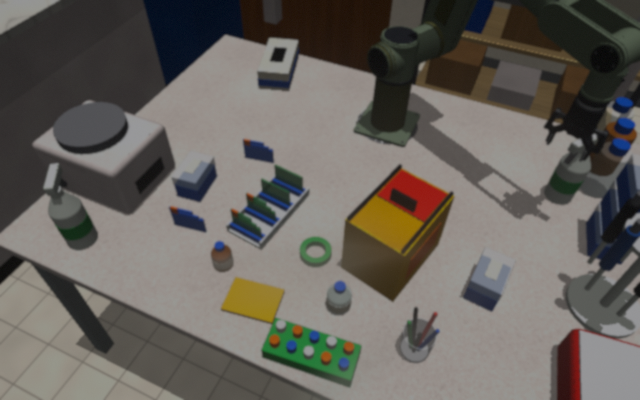

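View pics/top0.png

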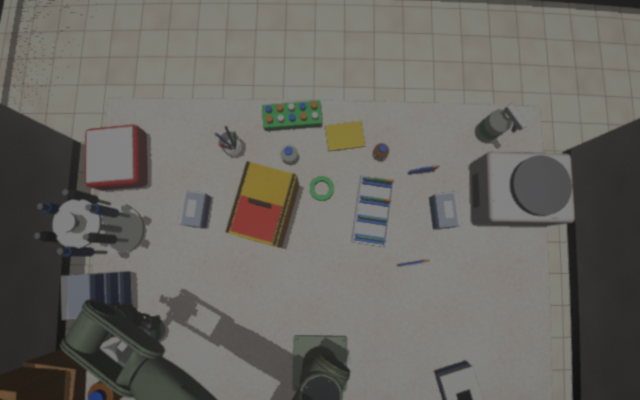

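The scene view shows the bin at about (400,220) and the rack at (270,205). In the top view the bin is at (265,205), with the red hatch towards the robot, and the rack is at (373,212). The blue look-alike plates stand outside the rack. Next I'll take measurements and enlarge both views.

```bash
cat > h.py <<'E'
from rig import ctrl
import cv2,numpy as np
def K(c): return np.array([[c["fx"],0,c["cx"]],[0,c["fy"],c["cy"]],[0,0,1]]),np.array([c["k1"],0,0,0,0.])
def cast(c,uv,z):
    k,d=K(c);p=cv2.undistortPoints(np.float64(uv).reshape(-1,1,2),k,d).reshape(-1,2)
    r=np.c_[p,np.ones(len(p))]@c["R"];o=-np.array(c["R"]).T@c["t"]
    return o+r*((z-o[2])/r[:,2])[:,None]
def proj(c,X):
    k,d=K(c);return cv2.projectPoints(np.float64(X).reshape(-1,1,3),cv2.Rodrigues(np.array(c["R"]))[0],np.float64(c["t"]),k,d)[0].reshape(-1,2)
def crop(c,x0,y0,x1,y1,f,name): cv2.imwrite(name,cv2.resize(c["frame"][y0:y1,x0:x1,::-1],None,fx=f,fy=f,interpolation=cv2.INTER_CUBIC))
def hsv(c): return cv2.cvtColor(c["frame"],cv2.COLOR_RGB2HSV)
def blobs(m,amin=15):
    n,l,s,ce=cv2.connectedComponentsWithStats(m.astype(np.uint8));return [(l==i,s[i],ce[i]) for i in range(1,n) if s[i][4]>=amin]
def rect(m):
    cs=max(cv2.findContours(m.astype(np.uint8),cv2.RETR_EXTERNAL,cv2.CHAIN_APPROX_NONE)[0],key=cv2.contourArea);return cv2.minAreaRect(cs)
E
python3 - <<'E'
from h import *
t=ctrl.read_camera("top");s=ctrl.read_camera("scene")
a=cv2.resize(np.ascontiguousarray(t["frame"][150:260,220:440,::-1]),None,fx=3.6,fy=3.6,interpolation=cv2.INTER_CUBIC)
cv2.imwrite("pics/t1.png",a); crop(s,150,120,470,310,2.5,"pics/s1.png")
H=hsv(t)
red=(((H[...,0]<6)|(H[...,0]>174))&(H[...,1]>150)&(H[...,2]>70))
for m,st,ce in blobs(red,100): 
    r=rect(m);print("red",st,r); print(cast(t,cv2.boxPoints(r),214).round(1).tolist())
yel=((H[...,0]>15)&(H[...,0]<32)&(H[...,1]>120)&(H[...,2]>60))
for m,st,ce in blobs(yel,100): print("yel",st); print(cast(t,cv2.boxPoints(rect(m)),210).round(1).tolist())
E
```

```text
red [ 232  197   49   41 1196] ((255.85101318359375, 218.23638916015625), (41.80597686767578, 35.43605422973633), 15.52410888671875)
[[454.2, 289.5, 214.0], [563.6, 264.0, 214.0], [530.2, 134.4, 214.0], [421.7, 161.0, 214.0]]
yel [326 122  38  28 863]
[[799.9, -3.1, 210.0], [818.1, -118.4, 210.0], [736.4, -129.0, 210.0], [718.6, -14.7, 210.0]]
yel [ 240  163   53   44 1543]
[[566.4, 269.1, 210.0], [675.6, 244.6, 210.0], [638.6, 100.6, 210.0], [530.4, 126.6, 210.0]]
yel [229 230  44  15 114]
[[445.1, 298.5, 210.0], [453.4, 296.5, 210.0], [418.0, 157.3, 210.0], [409.8, 159.3, 210.0]]
```

View pics/t1.png

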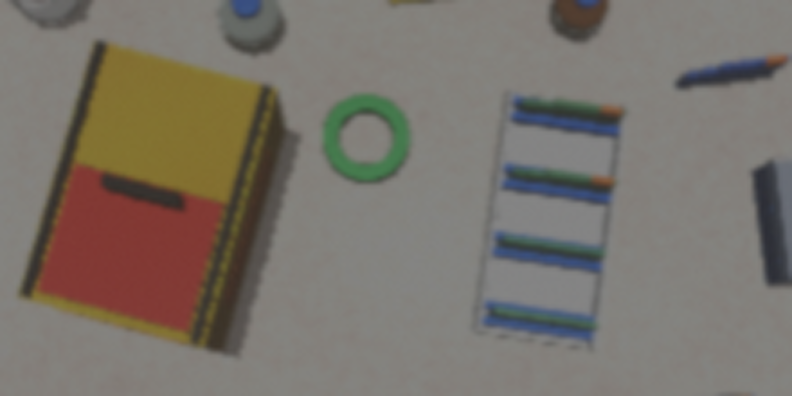

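View pics/s1.png

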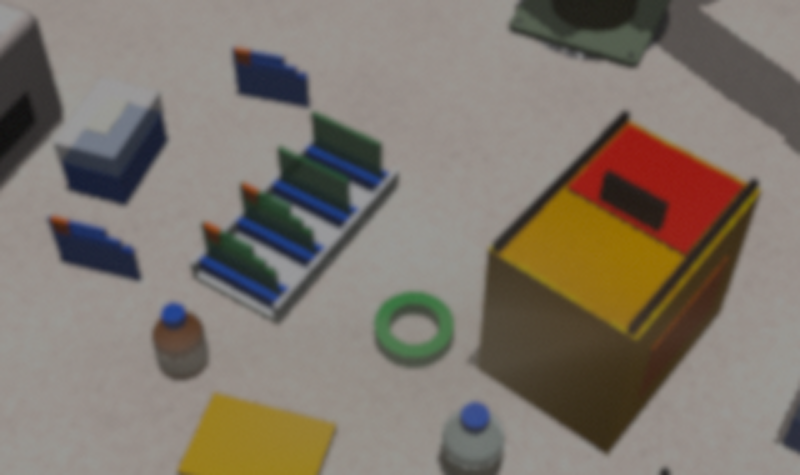

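The two chipped plates are the taped ones in the two far (+x) grooves; tape is at crop (612,110) and (602,182) in the top view. The bin's slot side faces the robot, and the hatch is nearly shut. Now I'll measure the grip bar, blue bars, tape and plate top edges.

```bash
python3 - <<'E'
from h import *
t=ctrl.read_camera("top");s=ctrl.read_camera("scene");H=hsv(t);h,S,V=H[...,0],H[...,1],H[...,2]
blk=(V<55);blk[:195]=0;blk[210:]=0;blk[:,:246]=0;blk[:,273:]=0
for m,st,ce in blobs(blk,15):
    print("grip",st); print(cast(t,cv2.boxPoints(rect(m)),250).round(1).tolist(), cast(t,[ce],245).round(1))
R=np.zeros_like(blk);R[170:250,348:398]=1
blue=(h>100)&(h<125)&(S>110)&R
for m,st,ce in blobs(blue,10): print("blue",st,cast(t,cv2.boxPoints(rect(m)),32).round(0).tolist())
w=(S<60)&(V>120)&R
print("white V",V[190:196,365:380].mean(),S[190:196,365:380].mean())
gr=(h>40)&(h<95)&(S>60)&R
for m,st,ce in blobs(gr,10): print("green",st,cast(t,cv2.boxPoints(rect(m)),90).round(0).tolist())
def orange(H,x0,y0,x1,y1):
    m=(H[...,0]>3)&(H[...,0]<16)&(H[...,1]>110);M=np.zeros_like(m);M[y0:y1,x0:x1]=m[y0:y1,x0:x1];return M
for m,st,ce in blobs(orange(H,348,170,398,250),3): print("or top",st,ce.round(1),cast(t,[ce],88).round(0))
for m,st,ce in blobs(orange(hsv(s),220,180,262,230),3): print("or sc",st,ce.round(1),cast(s,[ce],82).round(0))
print(t["frame"][155:250,370].tolist()[20:60:1])
E
```

```text
blue [363 181  28   6  55] [[647.0, -146.0, 32.0], [654.0, -147.0, 32.0], [641.0, -246.0, 32.0], [633.0, -245.0, 32.0]]
blue [361 200  28   6  55] [[578.0, -139.0, 32.0], [585.0, -140.0, 32.0], [571.0, -239.0, 32.0], [563.0, -238.0, 32.0]]
blue [358 219  28   6  51] [[509.0, -129.0, 32.0], [515.0, -130.0, 32.0], [502.0, -228.0, 32.0], [496.0, -227.0, 32.0]]
blue [356 238  27   6  39] [[440.0, -122.0, 32.0], [445.0, -123.0, 32.0], [432.0, -217.0, 32.0], [427.0, -216.0, 32.0]]
white V 131.34444444444443 1.6
green [363 197  19   3  23] [[582.0, -140.0, 90.0], [587.0, -141.0, 90.0], [581.0, -204.0, 90.0], [577.0, -203.0, 90.0]]
green [361 216  26   5  34] [[515.0, -133.0, 90.0], [520.0, -134.0, 90.0], [510.0, -221.0, 90.0], [505.0, -221.0, 90.0]]
green [358 236  27   5  28] [[447.0, -124.0, 90.0], [451.0, -124.0, 90.0], [440.0, -214.0, 90.0], [436.0, -213.0, 90.0]]
or top [388 180   4   2   6] [389.5 180.5] [[ 646. -234.   88.]]
or top [385 200   5   1   5] [387. 200.] [[ 576. -225.   88.]]
or sc [247 194   6   7  26] [249.7 196.5] [[ 575. -225.   82.]]
or sc [232 209   6   8  29] [234.2 212.2] [[ 645. -234.   82.]]
[[130, 126, 122], [122, 122, 117], [105, 115, 108], [78, 98, 84], [59, 77, 63], [51, 58, 52], [53, 62, 77], [56, 74, 115], [57, 76, 119], [68, 75, 95], [104, 106, 109], [127, 127, 127], [131, 131, 131], [132, 131, 131], [132, 131, 132], [132, 131, 131], [130, 131, 130], [132, 132, 132], [131, 131, 131], [132, 132, 132], [127, 128, 130], [108, 116, 122], [80, 99, 97], [66, 88, 75], [55, 67, 58], [54, 64, 75], [58, 75, 112], [59, 78, 120], [71, 79, 102], [104, 106, 111], [126, 127, 127], [131, 131, 131], [131, 132, 131], [131, 131, 131], [131, 131, 131], [131, 132, 132], [131, 131, 131], [131, 132, 131], [131, 132, 131], [130, 130, 131]]
```

```bash
cat >> h.py <<'E'
def rel(pos,yaw):
    """slide/dr from now to TCP pos, tool down, jaw axis at world angle yaw"""
    o=ctrl.observe();R=np.array(o["tool_rot"]);
    from scipy.spatial.transform import Rotation as Q
    c,s=np.cos(yaw),np.sin(yaw);T=np.array([[0,c,-(-s)],[0,s,-c],[-1,0,0]])
    if np.linalg.det(T)<0: T[:,2]*=-1
    print("slide",(R.T@(np.array(pos)-o["tcp_pos"])/200).round(4).tolist(),"dr",(Q.from_matrix(R.T@T).as_rotvec()/2/np.pi).round(4).tolist())
def st():
    o=ctrl.observe();R=np.array(o["tool_rot"]);print("t",round(o["t"],2),"pos",np.round(o["tcp_pos"],1).tolist(),"yaw",round(np.arctan2(R[1,1],R[0,1]),3),"F",np.round(o["force"],1).tolist(),"op",round(o["opening"],1),"q",np.round(o["joints"],2).tolist())
E
python3 - <<'E'
from h import *
t=ctrl.read_camera("top");V=t["frame"].max(2);m=np.zeros(V.shape,bool);m[196:210,248:271]=V[196:210,248:271]<70
for b,s,c in blobs(m,10): print(s,cast(t,cv2.boxPoints(rect(b)),250).round(0).tolist(),cast(t,[c],250).round(1))
print(V[196:210,260])
st();rel([370,370,320],0.5)
E
```

```text
[249 199  22   9  77] [[540.0, 232.0, 250.0], [550.0, 230.0, 250.0], [533.0, 163.0, 250.0], [523.0, 165.0, 250.0]] [[536.8 197.9 250. ]]
[131 130 130 126 106  74  57  54  54  73 112 127 130 130]
t 0.35 pos [195.9, 540.4, 231.0] yaw 1.223 F [-1.2, 0.4, -1.3] op 86.0 q [1.07, 0.21, 1.54, 0.0, 1.39, -0.15]
slide [-0.4449, -0.5046, 1.1087] dr [0.1151, 0.0, 0.0001]
```

Call:
carry_out --slide '[[-0.45, -0.2, 0.4], [-0.45, -0.45, 1.0], [-0.45, -0.45, 1.0], [-0.45, -0.45, 1.0], [-0.45, -0.45, 1.0]]' --dr '[[0.03, 0, 0], [0.06, 0, 0], [0.09, 0, 0], [0.115, 0, 0], [0.115, 0, 0]]' --claw '[85, 85, 85, 85, 85]'

```text
t: 0.98
tcp_pos: [356.5, 385.7, 322.7]
tool_rot: [[0.003, 0.88, 0.474], [0.001, 0.474, -0.88], [-1.0, 0.003, 0.001]]
force: [-0.7, 1.2, 0.4]
opening: 85.3
```

```bash
python3 -c "
from h import *
st();rel([537.5,199,320],-0.243)"
```

```text
t 0.97 pos [356.5, 385.7, 322.7] yaw 0.494 F [-0.7, 1.2, 0.4] op 85.3 q [0.66, 0.04, 1.54, -0.0, 1.56, 0.17]
slide [0.0153, 0.3541, 1.2512] dr [0.1173, -0.0001, -0.0005]
```

Call:
carry_out --slide '[[0, 0.1, 0.3], [0, 0.2, 0.6], [0.01, 0.35, 1.0], [0.01, 0.35, 1.0], [0.01, 0.35, 1.0]]' --dr '[[0.03, 0, 0], [0.06, 0, 0], [0.09, 0, 0], [0.117, 0, 0], [0.117, 0, 0]]' --claw '[50, 50, 50, 50, 50]'

```text
t: 1.6
tcp_pos: [513.5, 242.2, 320.0]
tool_rot: [[0.001, 0.971, -0.239], [0.001, -0.239, -0.971], [-1.0, 0.001, -0.001]]
force: [-1.6, 0.6, 0.1]
opening: 50.1
```

```bash
python3 -c "
from h import *
st();rel([537.5,199,222],-0.243)"
```

```text
t 1.6 pos [513.5, 242.2, 320.0] yaw -0.242 F [-1.6, 0.6, 0.1] op 50.1 q [0.29, 0.14, 1.44, 0.0, 1.56, 0.53]
slide [0.4901, 0.1676, 0.1816] dr [0.0002, -0.0002, -0.0002]
```

Call:
carry_out --slide '[[0, 0.168, 0.182], [0.2, 0.168, 0.182], [0.4, 0.168, 0.182], [0.49, 0.168, 0.182], [0.49, 0.168, 0.182], [0.49, 0.168, 0.182], [0.49, 0.168, 0.182], [0.49, 0.168, 0.182], [0.49, 0.168, 0.182]]' --dr '[[0, 0, 0], [0, 0, 0], [0, 0, 0], [0, 0, 0], [0, 0, 0], [0, 0, 0], [0, 0, 0], [0, 0, 0], [0, 0, 0]]' --claw '[50, 50, 50, 50, 50, 5, 5, 5, 5]' --grip_force 40

```text
t: 2.72
tcp_pos: [538.7, 199.4, 224.2]
tool_rot: [[0.005, 0.971, -0.24], [0.002, -0.24, -0.971], [-1.0, 0.004, -0.003]]
force: [-0.6, 1.4, 6.2]
opening: 11.5
```

```bash
python3 -c "
from h import *
st();rel([537.5+105*.971,199-105*.24,222],-0.243)"
```

```text
t 2.73 pos [538.7, 199.4, 224.2] yaw -0.242 F [-0.6, 1.4, 6.2] op 11.5 q [0.2, 0.21, 1.56, 0.0, 1.37, 0.44]
slide [0.0133, 0.5195, 0.0036] dr [0.0001, -0.0006, -0.0007]
```

Call:
carry_out --slide '[[0, 0.1, 0], [0, 0.2, 0], [0, 0.3, 0], [0, 0.4, 0], [0, 0.48, 0], [0, 0.52, 0], [0, 0.54, 0], [0, 0.54, 0]]' --dr '[[0, 0, 0], [0, 0, 0], [0, 0, 0], [0, 0, 0], [0, 0, 0], [0, 0, 0], [0, 0, 0], [0, 0, 0]]' --claw '[5, 5, 5, 5, 5, 5, 5, 5]'

```text
t: 3.72
tcp_pos: [639.5, 173.9, 224.2]
tool_rot: [[-0.005, 0.971, -0.239], [0.002, -0.239, -0.971], [-1.0, -0.005, -0.001]]
force: [-12.9, 0.5, 3.8]
opening: 11.4
```

```bash
python3 -c "
from h import *
st()
R=np.array(ctrl.observe()['tool_rot']);print((R.T@(np.array(ctrl.observe()['tcp_pos'])-[538.7,199.4,224.2])).round(1), (R.T@ctrl.observe()['force']).round(1))"
```

```text
t 3.73 pos [639.5, 173.9, 224.2] yaw -0.242 F [-12.9, 0.5, 3.8] op 11.4 q [0.13, 0.4, 1.31, 0.0, 1.44, 0.37]
[ -0.6 104.    0.6] [ -3.8 -12.7   2.6]
```

The hatch moved 104 mm and came up against its stop with 12.7 N, so it is fully open. Next I release and go to the first plate.

Call:
carry_out --slide '[[0, -0.005, 0], [0, -0.005, 0], [-0.2, -0.005, 0], [-0.45, -0.005, 0], [-0.45, 0, 0.3], [-0.45, 0, 0.6], [-0.45, 0, 0.9], [-0.45, 0, 1.0]]' --dr '[[0, 0, 0], [0, 0, 0], [0, 0, 0], [0, 0, 0], [-0.01, 0, 0], [-0.02, 0, 0], [-0.02, 0, 0], [-0.02, 0, 0]]' --claw '[40, 40, 40, 40, 40, 40, 40, 40]'

```text
t: 4.72
tcp_pos: [591.8, -23.6, 314.4]
tool_rot: [[-0.004, 0.993, -0.119], [0.001, -0.119, -0.993], [-1.0, -0.004, -0.001]]
force: [0.0, 0.5, 0.3]
opening: 39.8
```

```bash
python3 -c "
from h import *
st();rel([651,-196.5,180],-0.12)"
```

```text
t 4.72 pos [591.8, -23.6, 314.4] yaw -0.12 F [0.0, 0.5, 0.3] op 39.8 q [-0.19, 0.2, 1.38, 0.0, 1.57, -0.07]
slide [0.6696, 0.3998, 0.8236] dr [0.0001, -0.0001, 0.0006]
```

Call:
carry_out --slide '[[0.1, 0.1, 0.25], [0.3, 0.25, 0.5], [0.5, 0.4, 0.75], [0.67, 0.4, 0.824], [0.67, 0.4, 0.824], [0.67, 0.4, 0.824], [0.67, 0.4, 0.824]]' --dr '[[0, 0, 0], [0, 0, 0], [0, 0, 0], [0, 0, 0], [0, 0, 0], [0, 0, 0], [0, 0, 0]]' --claw '[40, 40, 40, 40, 40, 40, 40]'

```text
t: 5.6
tcp_pos: [652.7, -195.6, 183.0]
tool_rot: [[0.001, 0.993, -0.117], [-0.0, -0.117, -0.993], [-1.0, 0.001, 0.0]]
force: [-0.1, -0.8, 0.1]
opening: 39.9
```

```bash
python3 -c "
from h import *
st();rel([651,-196.5,58],-0.12)
t=ctrl.read_camera('top');s=ctrl.read_camera('scene')
a=cv2.resize(t['frame'][150:260,330:430,::-1],None,fx=5,fy=5,interpolation=2);b=cv2.resize(s['frame'][120:250,190:330,::-1],None,fx=4.23,fy=4.23,interpolation=2)
a=cv2.resize(a,(400,440));b=cv2.resize(b,(400,440))
cv2.imwrite('pics/p5.png',np.hstack([a,b]))"
```

```text
t 5.6 pos [652.7, -195.6, 183.0] yaw -0.118 F [-0.1, -0.8, 0.1] op 39.9 q [-0.42, 0.47, 1.3, 0.0, 1.37, -0.3]
slide [0.6249, -0.0086, 0.0053] dr [0.0004, 0.0, -0.0001]
```

View pics/p5.png

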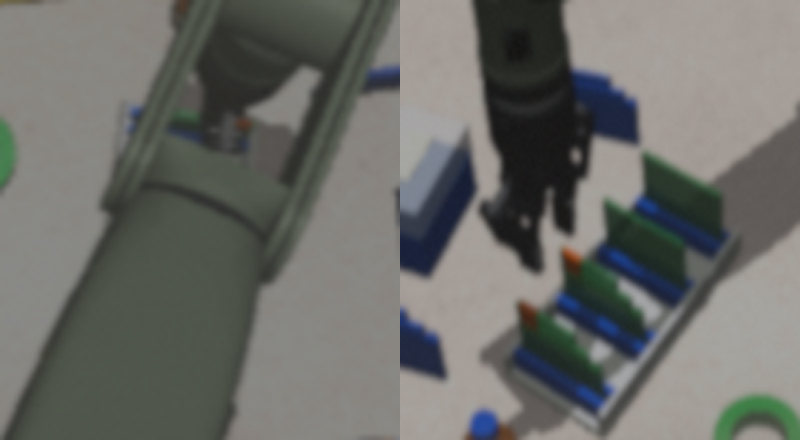

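The top view is blocked by the arm. In the scene view the gripper hangs above the taped far plates, which fits the plan. Now I descend and grip.

Call:
carry_out --slide '[[0.2, -0.009, 0.005], [0.4, -0.009, 0.005], [0.55, -0.009, 0.005], [0.625, -0.009, 0.005], [0.625, -0.009, 0.005], [0.625, -0.009, 0.005], [0.625, -0.009, 0.005], [0.625, -0.009, 0.005], [0.625, -0.009, 0.005], [0.625, -0.009, 0.005]]' --dr '[[0, 0, 0], [0, 0, 0], [0, 0, 0], [0, 0, 0], [0, 0, 0], [0, 0, 0], [0, 0, 0], [0, 0, 0], [0, 0, 0], [0, 0, 0]]' --claw '[40, 40, 40, 40, 40, 0, 0, 0, 0, 0]' --grip_force 40

```text
t: 6.95
tcp_pos: [652.0, -197.2, 59.9]
tool_rot: [[0.004, 0.993, -0.118], [-0.002, -0.118, -0.993], [-1.0, 0.004, 0.001]]
force: [0.1, 0.7, 5.4]
opening: 5.5
```

Gripped at 5.5 mm. I lift straight up.

Call:
carry_out --slide '[[-0.1, 0, 0], [-0.25, 0, 0], [-0.45, 0, 0], [-0.7, 0, 0], [-1.0, 0, 0], [-1.0, 0, 0]]' --dr '[[0, 0, 0], [0, 0, 0], [0, 0, 0], [0, 0, 0], [0, 0, 0], [0, 0, 0]]' --claw '[0, 0, 0, 0, 0, 0]'

```text
t: 7.7
tcp_pos: [654.3, -198.3, 269.5]
tool_rot: [[0.017, 0.993, -0.117], [-0.008, -0.117, -0.993], [-1.0, 0.018, 0.006]]
force: [1.4, 0.7, -0.6]
opening: 5.8
```

```bash
python3 -c "
from h import *
st();rel([560,0,310],-0.2)
s=ctrl.read_camera('scene')
crop(s,170,60,450,290,2.5,'pics/p6.png')"
```

```text
t 7.7 pos [654.3, -198.3, 269.5] yaw -0.118 F [1.4, 0.7, -0.6] op 5.8 q [-0.42, 0.4, 1.21, -0.0, 1.51, -0.3]
slide [-0.2182, -0.5811, -0.9281] dr [0.0131, 0.0008, -0.0028]
```

View pics/p6.png

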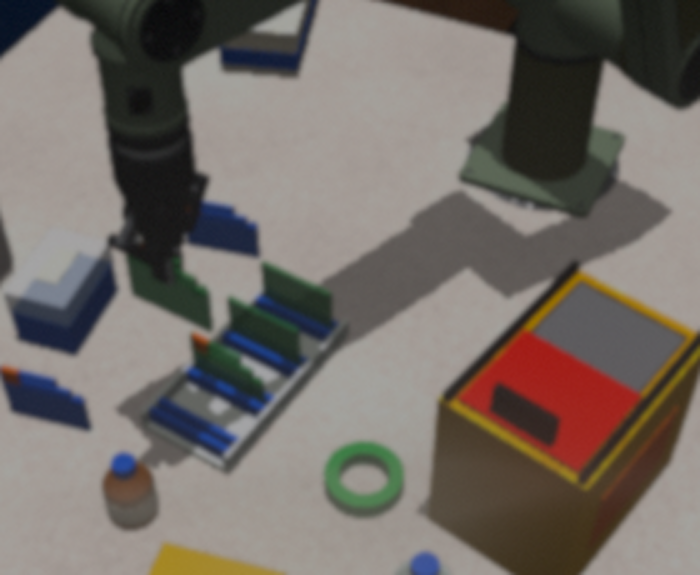

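The view shows the plate held upright, the other chipped plate still in the rack, and the hatch open with the grey flap exposed.

Call:
carry_out --slide '[[-0.27, -0.15, -0.25], [-0.27, -0.3, -0.5], [-0.27, -0.45, -0.75], [-0.27, -0.58, -0.93], [-0.27, -0.58, -0.93]]' --dr '[[0.003, 0, 0], [0.006, 0, 0], [0.01, 0, 0], [0.013, 0, -0.002], [0.013, 0, -0.002]]' --claw '[0, 0, 0, 0, 0]'

```text
t: 8.38
tcp_pos: [555.9, 4.3, 315.6]
tool_rot: [[-0.007, 0.981, -0.193], [-0.002, -0.194, -0.981], [-1.0, -0.006, 0.003]]
force: [0.5, 0.4, -1.3]
opening: 5.2
```

```bash
python3 -c "
from h import *
st();rel([491,211,310],-0.246)"
```

```text
t 8.38 pos [555.9, 4.3, 315.6] yaw -0.195 F [0.5, 0.4, -1.3] op 5.2 q [-0.15, 0.12, 1.47, -0.0, 1.56, 0.05]
slide [0.0282, -0.5181, -0.9513] dr [0.0082, 0.0005, 0.001]
```

Call:
carry_out --slide '[[0, -0.15, -0.25], [0, -0.3, -0.5], [0, -0.45, -0.75], [0.028, -0.518, -0.951], [0.028, -0.518, -0.951], [0.028, -0.518, -0.951]]' --dr '[[0.002, 0, 0], [0.004, 0, 0], [0.006, 0, 0], [0.008, 0, 0.001], [0.008, 0, 0.001], [0.008, 0, 0.001]]' --claw '[0, 0, 0, 0, 0, 0]'

```text
t: 9.12
tcp_pos: [490.9, 209.9, 308.9]
tool_rot: [[-0.003, 0.97, -0.243], [-0.005, -0.243, -0.97], [-1.0, -0.001, 0.005]]
force: [0.7, -0.6, -0.3]
opening: 5.4
```

```bash
python3 -c "
from h import *
st();rel([491,211,173],-0.246)
s=ctrl.read_camera('scene');t=ctrl.read_camera('top')
a=cv2.resize(s['frame'][80:300,300:500,::-1],(400,440),interpolation=2);b=cv2.resize(t['frame'][150:260,215:315,::-1],(400,440),interpolation=2)
cv2.imwrite('pics/p7.png',np.hstack([a,b]))"
```

```text
t 9.12 pos [490.9, 209.9, 308.9] yaw -0.245 F [0.7, -0.6, -0.3] op 5.4 q [0.24, 0.07, 1.53, -0.0, 1.54, 0.49]
slide [0.6795, 0.0, -0.009] dr [0.0001, 0.0009, 0.0002]
```

View pics/p7.png

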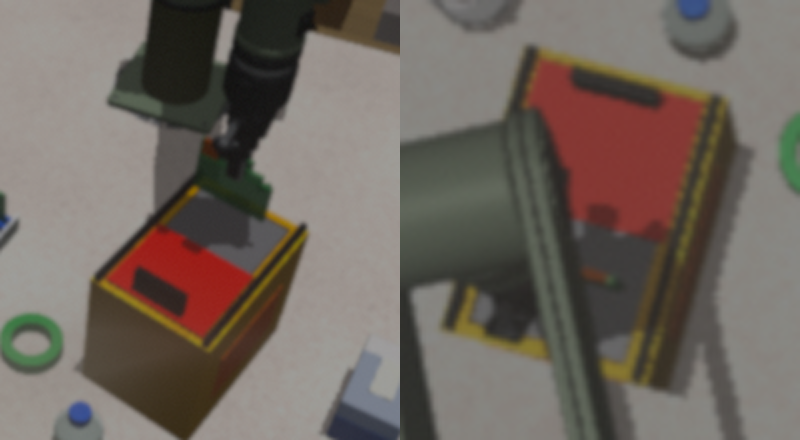

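In the scene view the plate hangs over the slot. In the top view its -y end shows at about pixel (269,220). I'll check its y-centring.

```bash
python3 -c "
from h import *
t=ctrl.read_camera('top');print(cast(t,[(269.2,220.5)],339).round(1),proj(t,[478.7,161.4,339]))"
```

```text
[[475.4 154.7 339. ]] [[266.89467375 219.28513981]]
```

Call:
carry_out --slide '[[0.1, 0, -0.025], [0.22, 0, -0.025], [0.34, 0, -0.025], [0.46, 0, -0.025], [0.56, 0, -0.025], [0.64, 0, -0.025], [0.69, 0, -0.025], [0.69, 0, -0.025], [0.69, 0, -0.025]]' --dr '[[0, 0, 0], [0, 0, 0], [0, 0, 0], [0, 0, 0], [0, 0, 0], [0, 0, 0], [0, 0, 0], [0, 0, 0], [0, 0, 0]]' --claw '[0, 0, 0, 0, 0, 0, 0, 0, 0]'

```text
t: 10.4
tcp_pos: [492.5, 213.8, 172.0]
tool_rot: [[-0.001, 0.97, -0.245], [-0.004, -0.245, -0.97], [-1.0, -0.0, 0.004]]
force: [-1.8, 0.3, -0.5]
opening: 5.4
```

Call:
carry_out --slide '[[0, 0, 0], [0, 0, 0], [0, 0, 0], [0, 0, 0], [0, 0, 0], [0, 0, 0], [0, 0, 0], [0, 0, 0], [0, 0, 0], [0, 0, 0]]' --dr '[[0, 0, 0], [0, 0, 0], [0, 0, 0], [0, 0, 0], [0, 0, 0], [0, 0, 0], [0, 0, 0], [0, 0, 0], [0, 0, 0], [0, 0, 0]]' --claw '[60, 60, 60, 60, 60, 60, 60, 60, 60, 60]'

```text
t: 11.65
tcp_pos: [490.8, 214.2, 171.5]
tool_rot: [[-0.005, 0.97, -0.244], [-0.004, -0.244, -0.97], [-1.0, -0.004, 0.005]]
force: [-5.8, 1.5, 0.7]
opening: 59.9
```

Call:
carry_out --slide '[[-0.15, 0, 0], [-0.3, 0, 0], [-0.5, 0, 0], [-0.75, 0, 0], [-0.75, 0, 0.3], [-0.75, 0, 0.6], [-0.75, 0, 0.9], [-0.75, 0, 1.0]]' --dr '[[0, 0, 0], [0, 0, 0], [0, 0, 0], [0, 0, 0], [-0.005, 0, 0], [-0.01, 0, 0], [-0.02, 0, 0], [-0.02, 0, 0]]' --claw '[60, 60, 60, 60, 60, 60, 60, 60]'

```text
t: 12.65
tcp_pos: [442.8, 17.8, 323.4]
tool_rot: [[-0.001, 0.992, -0.124], [-0.006, -0.124, -0.992], [-1.0, -0.001, 0.006]]
force: [0.7, 0.1, 0.4]
opening: 60.2
```

```bash
python3 -c "
from h import *
st();rel([581.5,-188.5,200],-0.118)
s=ctrl.read_camera('scene');t=ctrl.read_camera('top')
a=cv2.resize(s['frame'][80:300,200:460,::-1],(400,340),interpolation=2);b=cv2.resize(t['frame'][150:260,215:400,::-1],(400,240),interpolation=2)
cv2.imwrite('pics/p8.png',np.vstack([a,b]))"
```

```text
t 12.65 pos [442.8, 17.8, 323.4] yaw -0.124 F [0.7, 0.1, 0.4] op 60.2 q [-0.15, -0.14, 1.71, -0.01, 1.57, -0.03]
slide [0.622, 0.8165, 0.9337] dr [-0.001, 0.0009, 0.0001]
```

View pics/p8.png

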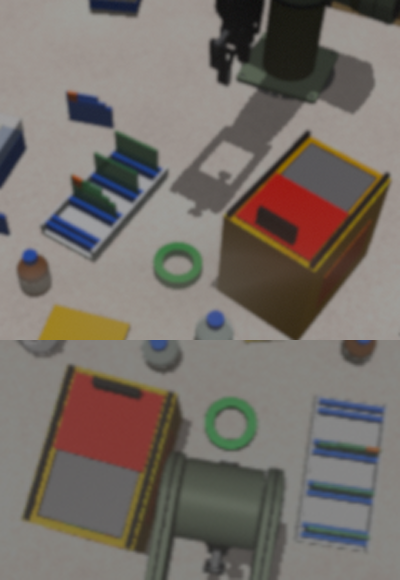

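The first plate has gone into the bin and the flap is shut again. Now the second one.

Call:
carry_out --slide '[[0, 0.2, 0.25], [0.1, 0.4, 0.5], [0.2, 0.6, 0.7], [0.4, 0.81, 0.95], [0.62, 0.81, 0.95], [0.62, 0.81, 0.95], [0.62, 0.81, 0.95]]' --dr '[[0, 0, 0], [0, 0, 0], [-0.001, 0.001, 0], [-0.001, 0.001, 0], [-0.001, 0.001, 0], [-0.001, 0.001, 0], [-0.001, 0.001, 0]]' --claw '[40, 40, 40, 40, 40, 40, 40]'

```text
t: 13.62
tcp_pos: [581.0, -190.1, 201.5]
tool_rot: [[0.001, 0.993, -0.118], [0.001, -0.118, -0.993], [-1.0, 0.001, -0.001]]
force: [0.8, -0.4, -0.4]
opening: 40.1
```

```bash
python3 -c "
from h import *
st();rel([581,-192,59],-0.118)"
```

```text
t 13.62 pos [581.0, -190.1, 201.5] yaw -0.118 F [0.8, -0.4, -0.4] op 40.1 q [-0.46, 0.31, 1.48, 0.0, 1.35, -0.34]
slide [0.7126, 0.0006, 0.0099] dr [0.0, -0.0001, -0.0001]
```

Call:
carry_out --slide '[[0.2, 0, 0.01], [0.4, 0, 0.01], [0.6, 0, 0.01], [0.712, 0, 0.01], [0.712, 0, 0.01], [0.712, 0, 0.01], [0.712, 0, 0.01], [0.712, 0, 0.01], [0.712, 0, 0.01], [0.712, 0, 0.01]]' --dr '[[0, 0, 0], [0, 0, 0], [0, 0, 0], [0, 0, 0], [0, 0, 0], [0, 0, 0], [0, 0, 0], [0, 0, 0], [0, 0, 0], [0, 0, 0]]' --claw '[40, 40, 40, 40, 40, 0, 0, 0, 0, 0]' --grip_force 40

```text
t: 14.88
tcp_pos: [582.5, -192.6, 62.2]
tool_rot: [[0.005, 0.993, -0.118], [-0.001, -0.118, -0.993], [-1.0, 0.005, 0.0]]
force: [-1.5, 0.9, 7.3]
opening: 5.3
```

Call:
carry_out --slide '[[-0.1, 0, 0], [-0.25, 0, 0], [-0.45, 0, 0], [-0.7, 0, 0], [-1.0, 0, 0], [-1.0, 0, 0]]' --dr '[[0, 0, 0], [0, 0, 0], [0, 0, 0], [0, 0, 0], [0, 0, 0], [0, 0, 0]]' --claw '[0, 0, 0, 0, 0, 0]'

```text
t: 15.62
tcp_pos: [585.4, -194.2, 271.0]
tool_rot: [[0.019, 0.993, -0.118], [-0.008, -0.118, -0.993], [-1.0, 0.02, 0.006]]
force: [0.7, -0.5, -1.6]
opening: 5.2
```

```bash
python3 -c "
from h import *
st();rel([530,0,318],-0.2)"
```

```text
t 15.62 pos [585.4, -194.2, 271.0] yaw -0.118 F [0.7, -0.5, -1.6] op 5.2 q [-0.46, 0.25, 1.4, 0.0, 1.47, -0.34]
slide [-0.2479, -0.3846, -0.9302] dr [0.013, 0.0008, -0.0032]
```

Call:
carry_out --slide '[[-0.25, -0.1, -0.25], [-0.25, -0.2, -0.5], [-0.25, -0.3, -0.75], [-0.25, -0.385, -0.93], [-0.25, -0.385, -0.93]]' --dr '[[0.003, 0, 0], [0.006, 0, 0], [0.01, 0, -0.002], [0.013, 0.001, -0.003], [0.013, 0.001, -0.003]]' --claw '[0, 0, 0, 0, 0]'

```text
t: 16.25
tcp_pos: [528.7, 2.5, 318.0]
tool_rot: [[0.001, 0.981, -0.194], [0.002, -0.194, -0.981], [-1.0, 0.0, -0.002]]
force: [0.0, -0.4, -1.1]
opening: 5.2
```

```bash
python3 -c "
from h import *
st();rel([491,211,310],-0.246)"
```

```text
t 16.25 pos [528.7, 2.5, 318.0] yaw -0.196 F [0.0, -0.4, -1.1] op 5.2 q [-0.16, 0.05, 1.54, 0.0, 1.55, 0.04]
slide [0.0419, -0.3873, -0.9859] dr [0.008, -0.0003, -0.0]
```

Call:
carry_out --slide '[[0, -0.1, -0.25], [0, -0.2, -0.5], [0, -0.3, -0.75], [0.04, -0.387, -0.99], [0.04, -0.387, -0.99], [0.04, -0.387, -0.99]]' --dr '[[0.002, 0, 0], [0.004, 0, 0], [0.006, 0, 0], [0.008, 0, 0], [0.008, 0, 0], [0.008, 0, 0]]' --claw '[0, 0, 0, 0, 0, 0]'

```text
t: 17.0
tcp_pos: [491.5, 211.0, 309.9]
tool_rot: [[0.0, 0.97, -0.244], [0.001, -0.244, -0.97], [-1.0, 0.0, -0.001]]
force: [0.2, -1.1, -1.9]
opening: 5.2
```

```bash
python3 -c "
from h import *
st();rel([491.5,212.5,171],-0.246)
s=ctrl.read_camera('scene');t=ctrl.read_camera('top')
a=cv2.resize(s['frame'][80:300,300:500,::-1],(400,440),interpolation=2);b=cv2.resize(t['frame'][150:260,215:315,::-1],(400,440),interpolation=2)
cv2.imwrite('pics/p9.png',np.hstack([a,b]))
m=(hsv(t)[...,0]<18)&(hsv(t)[...,1]>110);m[:210]=0;m[232:]=0;m[:,:258]=0;m[:,276:]=0
for q,st_,c in blobs(m,2): print(st_,c,cast(t,[c],337).round(1))"
```

```text
t 17.0 pos [491.5, 211.0, 309.9] yaw -0.246 F [0.2, -1.1, -1.9] op 5.2 q [0.24, 0.07, 1.53, 0.0, 1.54, 0.49]
slide [0.6947, -0.0019, -0.007] dr [-0.0, -0.0001, -0.0]
[261 218   3   2   5] [262.2 218.4] [[481.1 175.2 337. ]]
```

View pics/p9.png

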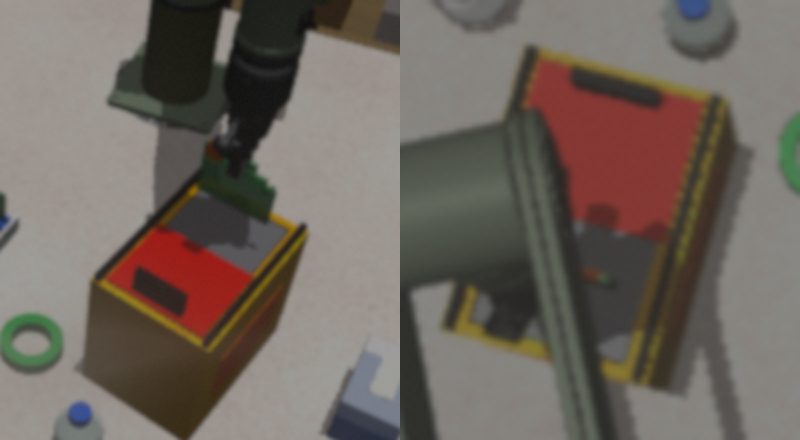

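The second plate hangs over the slot just as the first did. In the top view its end is at about (612,282) in the crop, so it is well centred. I push it in.

Call:
carry_out --slide '[[0.1, 0, -0.01], [0.22, 0, -0.01], [0.34, 0, -0.01], [0.46, 0, -0.01], [0.56, 0, -0.01], [0.64, 0, -0.01], [0.695, 0, -0.01], [0.695, 0, -0.01], [0.695, 0, -0.01]]' --dr '[[0, 0, 0], [0, 0, 0], [0, 0, 0], [0, 0, 0], [0, 0, 0], [0, 0, 0], [0, 0, 0], [0, 0, 0], [0, 0, 0]]' --claw '[0, 0, 0, 0, 0, 0, 0, 0, 0]'

```text
t: 18.23
tcp_pos: [492.4, 212.4, 171.6]
tool_rot: [[0.0, 0.969, -0.245], [0.001, -0.245, -0.969], [-1.0, 0.0, -0.001]]
force: [-2.8, 0.1, -0.3]
opening: 5.3
```

Call:
carry_out --slide '[[0, 0, 0], [0, 0, 0], [0, 0, 0], [0, 0, 0], [0, 0, 0], [0, 0, 0], [0, 0, 0], [0, 0, 0], [0, 0, 0], [0, 0, 0]]' --dr '[[0, 0, 0], [0, 0, 0], [0, 0, 0], [0, 0, 0], [0, 0, 0], [0, 0, 0], [0, 0, 0], [0, 0, 0], [0, 0, 0], [0, 0, 0]]' --claw '[60, 60, 60, 60, 60, 60, 60, 60, 60, 60]'

```text
t: 19.48
tcp_pos: [490.9, 212.8, 171.4]
tool_rot: [[-0.003, 0.97, -0.245], [0.001, -0.245, -0.97], [-1.0, -0.003, -0.001]]
force: [-6.3, 1.4, 0.5]
opening: 59.9
```

Call:
carry_out --slide '[[-0.15, 0, 0], [-0.3, 0, 0], [-0.5, 0, 0], [-0.75, 0, 0], [-0.75, 0, 0.3], [-0.75, 0, 0.6], [-0.75, 0, 0.9], [-0.75, 0, 1.0]]' --dr '[[0, 0, 0], [0, 0, 0], [0, 0, 0], [0, 0, 0], [0, 0, 0], [0, 0, 0], [0, 0, 0], [0, 0, 0]]' --claw '[60, 60, 60, 60, 60, 60, 60, 60]'

```text
t: 20.48
tcp_pos: [442.4, 15.7, 322.1]
tool_rot: [[0.001, 0.969, -0.249], [-0.001, -0.249, -0.969], [-1.0, 0.001, 0.0]]
force: [0.4, -0.2, -0.6]
opening: 60.0
```

```bash
python3 -c "
from h import *
st();rel([639,174,320],-0.246)
s=ctrl.read_camera('scene');t=ctrl.read_camera('top')
a=cv2.resize(s['frame'][80:300,200:460,::-1],(400,340),interpolation=2);b=cv2.resize(t['frame'][150:260,215:400,::-1],(400,240),interpolation=2)
cv2.imwrite('pics/p10.png',np.vstack([a,b]))"
```

```text
t 20.48 pos [442.4, 15.7, 322.1] yaw -0.251 F [0.4, -0.2, -0.6] op 60.0 q [-0.16, -0.14, 1.72, -0.0, 1.57, 0.09]
slide [0.0111, 0.7554, -1.0111] dr [-0.0008, 0.0001, -0.0002]
```

View pics/p10.png

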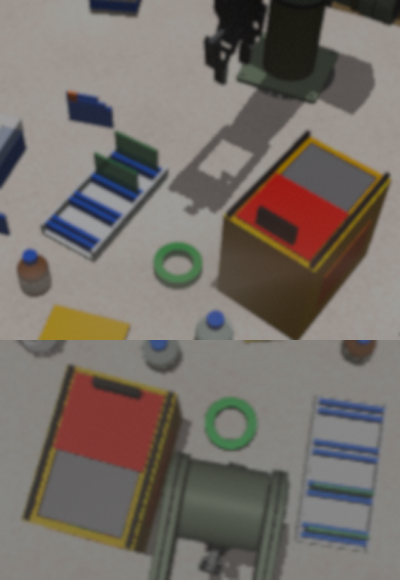

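Both plates are in, the flap is shut, and the two sound plates are standing in the rack. Now I shut the hatch.

Call:
carry_out --slide '[[0, 0.2, -0.25], [0, 0.4, -0.5], [0, 0.6, -0.75], [0.01, 0.755, -1.0], [0.01, 0.755, -1.0], [0.01, 0.755, -1.0], [0.01, 0.755, -1.0]]' --dr '[[0, 0, 0], [0, 0, 0], [0, 0, 0], [0, 0, 0], [0, 0, 0], [0, 0, 0], [0, 0, 0]]' --claw '[50, 50, 50, 50, 50, 50, 50]'

```text
t: 21.45
tcp_pos: [638.4, 172.1, 321.5]
tool_rot: [[0.003, 0.968, -0.25], [-0.0, -0.25, -0.968], [-1.0, 0.003, -0.001]]
force: [-0.3, 0.3, 0.8]
opening: 50.0
```

```bash
python3 -c "
from h import *
st();rel([639.2,174,224],-0.246)"
```

```text
t 21.45 pos [638.4, 172.1, 321.5] yaw -0.252 F [-0.3, 0.3, 0.8] op 50.0 q [0.13, 0.34, 1.19, -0.0, 1.61, 0.39]
slide [0.4877, 0.0004, -0.0099] dr [-0.001, -0.0001, -0.0004]
```

Call:
carry_out --slide '[[0.2, 0, -0.01], [0.4, 0, -0.01], [0.488, 0, -0.01], [0.488, 0, -0.01], [0.488, 0, -0.01], [0.488, 0, -0.01], [0.488, 0, -0.01], [0.488, 0, -0.01], [0.488, 0, -0.01]]' --dr '[[-0.001, 0, 0], [-0.001, 0, 0], [-0.001, 0, 0], [-0.001, 0, 0], [-0.001, 0, 0], [-0.001, 0, 0], [-0.001, 0, 0], [-0.001, 0, 0], [-0.001, 0, 0]]' --claw '[50, 50, 50, 50, 5, 5, 5, 5, 5]'

```text
t: 22.58
tcp_pos: [639.7, 174.4, 226.5]
tool_rot: [[0.005, 0.97, -0.243], [0.0, -0.243, -0.97], [-1.0, 0.005, -0.002]]
force: [-2.8, -0.7, 6.1]
opening: 11.2
```

Call:
carry_out --slide '[[0, -0.1, 0], [0, -0.2, 0], [0, -0.3, 0], [0, -0.4, 0], [0, -0.48, 0], [0, -0.52, 0], [0, -0.545, 0], [0, -0.545, 0]]' --dr '[[0, 0, 0], [0, 0, 0], [0, 0, 0], [0, 0, 0], [0, 0, 0], [0, 0, 0], [0, 0, 0], [0, 0, 0]]' --claw '[5, 5, 5, 5, 5, 5, 5, 5]'

```text
t: 23.58
tcp_pos: [537.8, 200.2, 226.7]
tool_rot: [[0.014, 0.97, -0.244], [-0.0, -0.244, -0.97], [-1.0, 0.014, -0.003]]
force: [11.0, -0.8, -4.6]
opening: 11.1
```

```bash
python3 -c "
from h import *
st();o=ctrl.observe();R=np.array(o['tool_rot']);print((R.T@(np.array(o['tcp_pos'])-[639.5,173.9,224.2])).round(1),(R.T@o['force']).round(1))"
```

```text
t 23.57 pos [537.8, 200.2, 226.7] yaw -0.247 F [11.0, -0.8, -4.6] op 11.1 q [0.21, 0.2, 1.56, -0.0, 1.37, 0.45]
[  -4.  -105.    -0.7] [ 4.8 10.8 -1.9]
```

The hatch travelled 105 mm and is held against its shut stop with 10.8 N. I release and retreat.

Call:
carry_out --slide '[[0, 0, 0], [0, 0, 0], [0, 0, 0], [0, 0, 0], [-0.2, 0, 0], [-0.45, 0, 0], [-0.5, 0, 0.3], [-0.5, 0, 0.6], [-0.5, 0, 0.9], [-0.5, -0.2, 1.0], [-0.5, -0.2, 1.0], [-0.5, -0.2, 1.0]]' --dr '[[0, 0, 0], [0, 0, 0], [0, 0, 0], [0, 0, 0], [0, 0, 0], [0, 0, 0], [0, 0, 0], [0, 0, 0], [0, 0, 0], [0, 0, 0], [0, 0, 0], [0, 0, 0]]' --claw '[50, 50, 50, 50, 50, 50, 50, 50, 50, 50, 50, 50]'

```text
t: 25.08
tcp_pos: [449.2, 16.1, 326.0]
tool_rot: [[0.016, 0.97, -0.244], [-0.0, -0.244, -0.97], [-1.0, 0.015, -0.004]]
force: [1.4, 0.3, -0.7]
opening: 49.7
```

```bash
python3 -c "
from h import *
st()
s=ctrl.read_camera('scene');t=ctrl.read_camera('top')
a=cv2.resize(s['frame'][80:340,180:480,::-1],(400,340),interpolation=2);b=cv2.resize(t['frame'][130:260,180:465,::-1],(400,190),interpolation=2)
cv2.imwrite('pics/p11.png',np.vstack([a,b]))
V=t['frame'].max(2);m=np.zeros(V.shape,bool);m[196:210,248:271]=V[196:210,248:271]<70
for q,st_,c in blobs(m,10): print(st_,cast(t,[c],250).round(1))"
```

```text
t 25.07 pos [449.2, 16.1, 326.0] yaw -0.247 F [1.4, 0.3, -0.7] op 49.7 q [-0.16, -0.14, 1.71, 0.0, 1.56, 0.09]
[249 199  22   9  77] [[535.7 199.  250. ]]
```

View pics/p11.png

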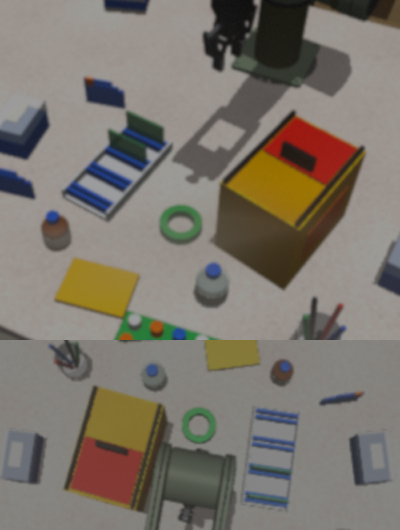

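The hatch is shut, with the grip about 1 mm further back than at the start, and everything else is undisturbed. I hand in.

```bash
python3 -c "
from rig import ctrl
print(ctrl.sign_off())"
```

```text
the job is handed in; nothing more can be done
None
```

The job is done and handed in after about 25 s of robot time. I slid the hatch open to its stop, then pushed the two orange-taped plates one at a time through the flap. The flap sprang shut after each, and I then slid the hatch back to its shut stop.

**Hatch:** it moved 104 mm to open and 105 mm to shut, pressing its stop with about 13 N and 11 N. In the last picture the grip bar sits about 1 mm behind where it started, so it had begun roughly 1 mm open.

**Bench:** the last pictures show the two sound plates standing in the rack. The tape, both bottles and the blue look-alike plates look unmoved. I compared these by eye only.

**Plates in the bin:** I did not see them inside because the bin is opaque. I take them to be in because they were gone from the gripper and the bench, and the flap was level after each drop.

**Small disagreements:** the first plate measured about 5 mm off-centre in the grip, so I corrected for that before lowering it. My first estimate of the hatch grip from the bin's outline was about 4 mm off the direct reading. No check failed.

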